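Clamp the primed panel and hold the coating gauge on its mark

TASK

Swing the hinged steel bar across the sloping board until its nose rests fully home in the catch, so that the white panel is held down. Then take the coating gauge out of its wooden block and hold it square to the sloping panel, with its sprung foot inside the drawn circle (not the square) and pressed in gently, about half-way. Finish while still holding it like that: do not put it down or let go, and leave the bottle, cap, jar and palette knife alone.

Things in the scene. Friction and masses are not known exactly. Their poses are not given: they have to be found in the camera images.
- board: Wooden board, 180 mm up the slope, 250 mm wide, 14 mm thick, fixed on a stand; it faces the robot and rises away at 0.35 rad (20 deg). Origin: centre of its upper face, 75 mm above the table. Axes: x up the slope, y left across it, z square out of the face. The panel on it has its face at z = 4 mm; a 4 mm high ledge runs along the panel's lower edge.
- bar (a joint): Angle of the flat steel bar, 185 x 16 x 5 mm, its underside 5 mm above the board; it turns in the board's plane. 0 = closed, along the board's -y, nose in the catch (end stop); 1.57 = open, along the board's -x. At a it points along (-sin a, -cos a) in the board's x, y. Starts at 0.9 to 1.45; stays where it is left; takes about 0.5 N at the knob; closed is below 0.06.
- bar_pivot (a point): Point of the bar's pivot axis on the board's face, at x = 58 mm, y = 80 mm of the board's frame; the axis is the board's z.
- bar_knob (a point): Middle of the black round knob standing square on the bar, 140 mm from the pivot: 14 mm across, 32 mm tall, from 10 to 42 mm above the board's face; this point lies 26 mm above it.
- catch (a point): Steel catch near the board's upper right corner: x 50 to 75 mm, y -90 to -115 mm of the board, 15 mm high, open towards the foot of the slope, with a lip over the bar's nose. This point lies in its middle, on the board's face.
- holder: Dark wooden block, 70 x 70 x 60 mm high, fixed, with an upright 24 mm hole through its middle in which the gauge stands. Origin: centre of its underside.
- gauge: Coating gauge, 0.15 kg, starts upright in the block. Grey grip 24 x 24 mm square (sides along its x, y) from 5 to 85 mm above the origin, black cap to 90 mm; under it a round flange, 40 mm wide, 5 mm thick, rests on the block. Origin: centre of the flange's underside; z up the grip. Below: a nose 20 mm wide, 20 mm long, then the sprung foot. Raise it 45 mm to leave the block.
- plunger (a joint): How far the gauge's sprung foot is pushed into the nose, m: 0 = free, 0.012 = fully in. Spring 500 N/m, so 0.006 (half-way) takes 3 N. The job wants between 0.0025 and 0.0095.
- foot_tip (a point): Centre of the flat end of the sprung foot, 10 mm across; it stands 25 mm below the nose when free, that is 45 mm below the gauge's origin on its axis.
- circle_mark: Circle drawn in dark line on the white panel: 28 mm inside, 32 mm outside diameter. Origin: its centre, on the panel's face. Its axes are level, not tilted (take the slope from the board).
- square_mark: Square drawn in dark line on the same panel, 30 mm outside: not the place to measure. Circle and square lie side by side across the panel, 40 to 84 mm apart; which is left and which is right varies. Origin: its centre, on the panel's face.
- panel: The white panel lying on the board, fixed; 120 x 150 x 4 mm. Origin: centre of its underside; same axes as the board.
- oil_bottle: Bystander: amber bottle with black cap, 66 mm across, 170 mm tall, behind the block on the right. Origin: centre of its underside.
- bottle_cap: Bystander: loose black cap, 38 mm across, 14 mm tall, flat on the table between the bottle and the board. Origin: centre of its underside.
- palette_knife: Bystander: palette knife lying on the table to the left of the board. Origin under its middle; handle towards its -x.
- paint_jar: Bystander: white lidded jar, 68 mm across, 80 mm tall, at the far left. Origin: centre of its underside.
Things that resemble listed ones, but are neither listed nor needed, are in the scene too. What is meant by the gauge is not orange or turquoise, and is the smaller of those in its own colour.

How it is judged:
By the outcome, as a careful person would: the job done as asked, in the order asked, and still so for the second after the job is handed in, while the arm keeps its last pose, push and grip.
It also fails if it takes over 58 s, if anything falls off the work surface, if the arm or the gripper's body presses on something with over 40 N, if the wrist force passes 120 N, or if a joint passes its speed limit or range.

ROBOT

A 6-joint arm with a two-finger parallel gripper is mounted at the origin on the work surface. World frame = base frame: x ahead of the robot, y to its left, z up, the work surface at z = 0. Lengths are in mm, angles in rad, forces in N, time in s.
With the tool pointing down it reaches from about 300 to 775 mm from the base axis. Payload 14.6 kg.
Tool frame: the origin (TCP) lies on the centre line of the jaws, within the pads' length; the fingertips stand 11 mm ahead of it and the grasp point (between the pads) lies 8 mm behind it; x points along the fingers, y is the direction in which the jaws open and shut, and the axes are right-handed (so a half turn about x gives the same grasp; the last joint's range is limited). The gripper opens to 94 mm and grips with 3 to 60 N. Pads are 16 mm wide; open, the fingers measure 119 mm over their backs; the gripper's body (75 mm by 177 mm) begins 78 mm behind the grasp point.
Start: joints at [1.132, 0.3, 1.521, -0, 1.321, -0.067], TCP at [199.808, 512.412, 216.446] pointing down, gripper open.
Joint ranges: [-3.03, 3.03], [-0.79, 2.21], [0.23, 2.52], [-1.04, 4.18], [0, 3.07], [-2.55, 2.55]. Speed limits (rad/s): [2.22, 2.22, 2.57, 3.14, 3.14, 3.14].

INTERFACE

Orientations are given as [roll, pitch, yaw] about the fixed x, y, z axes, in that order (R = Rz(yaw) Ry(pitch) Rx(roll)).
In Python, from cell import manip gives the robot as it stands.
- The arm moves only by the shell command python3 -m handwheel 'ROWS' [OPENING] [FORCE]. ROWS is JSON, a list of rows, each a list of 2 entries, a list of its own where there are three numbers: the shift along the tool's x, y, z in mm, then the turn about the tool's x in rad. In form: [[[x, y, z], spin], ...]. A call has exactly 10 rows; each row shifts and turns the commanded pose from where the row before left it, along the tool's axes as they then stand; what a row does not reach is not made up. A row lasts 1/8 s, in which the tool goes at most 62.5 mm and 10.7 degrees, less where a joint would pass 70% of its speed; a pose out of reach is approached as far as the arm can. A call with a gripper value outside its range is refused whole. OPENING is the closure in counts, from 0 (fully open) to 255 (shut), set as the call begins (- or left out, the last holds). The fingers move at their own pace and stop on an object; FORCE is the grip in N (left out, the last holds). Time passes only in rows, so rows that do not move let the fingers close, or fill a call up. It gives the time, the measured TCP pose, the force and the opening at its end, in the units of the state.
- manip.read_state(): the state, without advancing time (a new reading comes with each control period).
- manip.camera(name): name is "scene" or "side" or "wrist"; returns a dict with "pixels" (400x640x3 uint8, red, green, blue), "z_map" (400x640 float32, mm along the optical axis (not along the pixel's ray), 0 where there is no reading), "mtx" (3x3 intrinsics, pixels), "xyz" and "orientation" of the camera in the world. Camera axes: x right, y up, looking along -z (the intrinsics and any distortion apply to the point x, -y, -z); pixel columns grow to the right and rows downward; lengths in mm; the calibration is good to about 2 mm. A picture is of the moment at which its call begins.
- manip.sign_off(): hands the job in, once; it reports no verdict.
Trained networks look in the newest picture that a camera, given by its name, has taken for a name from the list of things; names that differ only in an ending like _2 or _b are one class to them, and where a whole thing is asked for, a point or a joint stands for the part that bears it (a point fixed in the world has none). Each returns a list of dicts, best first, with "confidence" (0 to 1); they miss things now and then, are a little off and sometimes report something else, mostly with a low value. They report only what shows in the picture. A call takes as long as a camera call. They do not tell look-alikes from the thing itself.
- manip.cut_out(target, camera): "region" (400x640 bool, what is visible of it) and "centre" ([column, row] in pixels, amid what is visible of it).
The state is a dict: "clock": time; "joints": joint angles; "qd": joint speeds; "effort": joint torques, N m; "eef_pos": TCP position; "eef_rot": TCP orientation; "wrist_force": force on the tool from outside, world axes, zero at the start; "moment": the same for the moment, N m; "finger_gap": finger opening in mm.
Only numpy, scipy, OpenCV 4.12 (cv2) and the standard library are available. Lean on these libraries where they do the work, as an engineer would, in place of code of your own. Each camera call takes 0.05 s, during which the arm holds its last target. There are 200 camera calls.

## Working session

There is one attempt and no reset: what is moved stays moved. The work goes in short steps, Python scripts to look and compute and a shell command to move; the robot and the scene stay as the last step left them, time stands still between calls to the robot, and variables do not carry over. Pictures are saved under pics/ and viewed, about 8 in all and at most 12, crops included, and the job is handed in when it is done.

```bash
ls; mkdir -p pics; cat > h.py <<'E'
import numpy as np, cv2
from scipy.spatial.transform import Rotation as R
from cell import manip
def rot(o): return R.from_euler('xyz',o).as_matrix()
def cam(n,save=None):
    c=manip.camera(n)
    if save: cv2.imwrite('pics/'+save,c['pixels'][:,:,::-1])
    return c
def pts(c,u,v,z=None):
    u=np.asarray(u);v=np.asarray(v)
    if z is None: z=c['z_map'][v.astype(int),u.astype(int)]
    K=np.array(c['mtx']); x=(u-K[0,2])/K[0,0]*z; y=(v-K[1,2])/K[1,1]*z
    P=np.stack([x,-y,-z],-1); return P@rot(c['orientation']).T+np.array(c['xyz'])
def proj(c,P):
    K=np.array(c['mtx']); q=(np.atleast_2d(P)-np.array(c['xyz']))@rot(c['orientation'])
    return np.stack([K[0,0]*q[:,0]/-q[:,2]+K[0,2],-K[1,1]*q[:,1]/-q[:,2]+K[1,2]],-1)
E
python3 - <<'E'
from h import *
s=manip.read_state(); print(s)
ims=[]
for n in ['scene','side']:
    c=cam(n,n+'0.png'); print(n,{k:np.round(c[k],3).tolist() for k in c if k not in('pixels','z_map')},[k for k in c])
    for t in ['board','bar','bar_knob','catch','holder','gauge','circle_mark','square_mark','panel','oil_bottle','bottle_cap','palette_knife','paint_jar']:
        try:
            for d in manip.cut_out(t,n):
                r=d['region']; v,u=np.nonzero(r&(c['z_map']>0)); 
                P=pts(c,u,v) if len(u) else np.zeros((1,3))
                print(t,round(d['confidence'],2),np.round(d['centre']).tolist(),r.sum(),'med',np.round(np.median(P,0)).tolist(),'min',np.round(P.min(0)).tolist(),'max',np.round(P.max(0)).tolist())
        except Exception as e: print(t,e)
E
```

```text
pics
{'clock': 0.0, 'joints': array([ 1.13238734e+00,  3.00440573e-01,  1.52158154e+00, -3.80731363e-05,
        1.32070294e+00, -6.66188065e-02]), 'qd': array([ 9.98653413e-04,  3.43981220e-04, -1.41097671e-03,  1.89461779e-04,
       -2.45194804e-03, -7.71589736e-05]), 'effort': array([-1.28942604e-03, -5.31796539e+01, -3.52737772e+01,  7.07698753e-02,
        2.42694304e-02, -1.37886700e-04]), 'eef_pos': array([199.72029392, 512.18630101, 215.902875  ]), 'eef_rot': array([-1.60486058,  1.56966332, -1.97664132]), 'wrist_force': array([ 0.36260158,  0.36720284, -0.60681808]), 'moment': array([0.01134813, 0.00090865, 0.01639394]), 'finger_gap': 94.28318132539223}
scene {'mtx': [[388.224, 0.0, 318.285], [0.0, 388.224, 204.538], [0.0, 0.0, 1.0]], 'xyz': [1275.702, 407.69, 931.704], 'orientation': [0.761, 0.016, 2.029]} ['pixels', 'z_map', 'mtx', 'xyz', 'orientation']
board 0.95 [311.0, 212.0] 2782 med [598.0, 35.0, 87.0] min [430.0, -145.0, -3.0] max [688.0, 165.0, 116.0]
bar 0.58 [328.0, 205.0] 250 med [546.0, 62.0, 83.0] min [424.0, -20.0, -1.0] max [622.0, 124.0, 112.0]
bar_knob 0.5
[... 2539 characters left out ...]
312.0, -6.0] max [390.0, -122.0, 135.0]
gauge 0.63 [290.0, 290.0] 625 med [465.0, -292.0, 103.0] min [447.0, -302.0, -1.0] max [484.0, -127.0, 150.0]
gauge 0.56 [341.0, 307.0] 1268 med [561.0, -346.0, 110.0] min [537.0, -360.0, -5.0] max [619.0, -103.0, 182.0]
panel 0.52 [357.0, 174.0] 452 med [695.0, 340.0, 46.0] min [665.0, 327.0, -3.0] max [733.0, 382.0, 80.0]
oil_bottle 0.7 [392.0, 301.0] 1929 med [669.0, -304.0, 90.0] min [642.0, -318.0, -5.0] max [711.0, -113.0, 170.0]
palette_knife 0.56 [288.0, 186.0] 481 med [455.0, 362.0, 2.0] min [315.0, 322.0, -5.0] max [588.0, 435.0, 20.0]
paint_jar 0.93 [357.0, 177.0] 446 med [694.0, 340.0, 45.0] min [665.0, 327.0, -3.0] max [731.0, 382.0, 80.0]
```

```bash
python3 - <<'E'
import cv2,numpy as np
a=cv2.imread('pics/scene0.png');b=cv2.imread('pics/side0.png')
x=cv2.resize(a[110:310,180:480],(800,533),interpolation=cv2.INTER_CUBIC)
y=cv2.resize(b[150:375,210:450],(640,600),interpolation=cv2.INTER_CUBIC)
cv2.imwrite('pics/a1.png',x);cv2.imwrite('pics/b1.png',y)
E
```

```text
(no output)
```

View pics/a1.png

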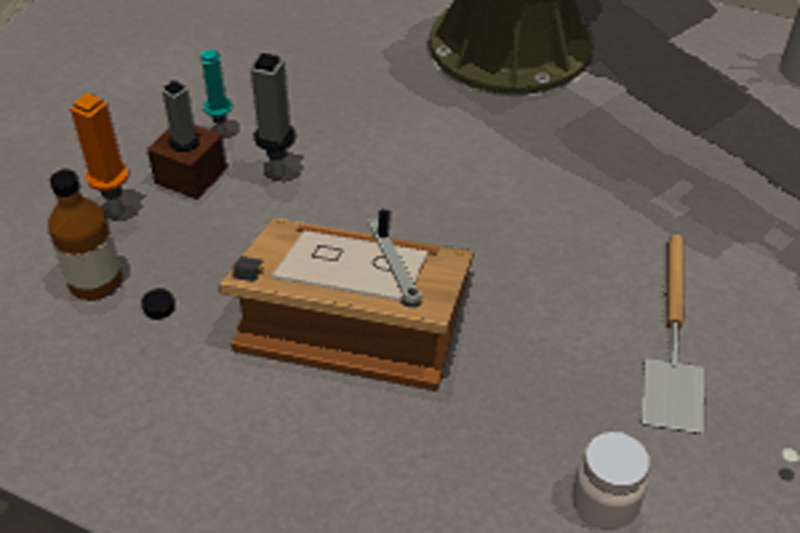

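View pics/b1.png

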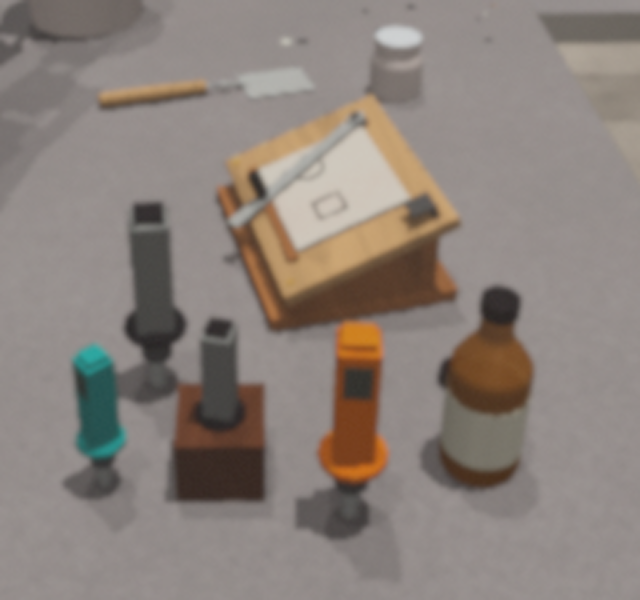

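The scene crop shows the block with the small grey gauge at scene pixel (247,155), and the same gauge at (290,290) in the side view. The other candidates:
- **Large grey one:** scene (282,149), stands free and is bigger.
- **Orange:** scene (216,167).
- **Turquoise:** scene (257,144).

The small grey one in the block is the gauge. The circle is the left mark and lies partly under the bar; the square is on the right. The enlarged side crop confirms this.

```bash
cat > fit.py <<'E'
from h import *
t=0.35
def brd(c,seg): # fit board centre+yaw: points on face plane
    v,u=np.nonzero(seg&(c['z_map']>0)); P=pts(c,u,v)
    return P
def frame(yaw): return R.from_euler('z',yaw).as_matrix()@R.from_euler('y',-t).as_matrix()
if __name__=='__main__':
    from scipy.optimize import minimize
    for n in ['scene','side']:
        c=cam(n); d=manip.cut_out('board',n)[0]; P=brd(c,d['region'])
        if n=='scene': P=P[P[:,2]>30]
        # plane fit robust
        best=None
        for k in range(5):
            Q=P if best is None else P[abs((P-best[0])@best[1])<4]
            m=Q.mean(0); w=np.linalg.svd(Q-m,full_matrices=False)[2][2]; w*=np.sign(w[2]); best=(m,w)
        m,w=best; print(n,'normal',w.round(3),'tilt',np.arccos(w[2]).round(3),'yaw',np.arctan2(-w[1],-w[0]).round(3),len(Q),len(P))
        yaw0=np.arctan2(-w[1],-w[0])
        Q=P[abs((P-m)@w)<6]
        e1=np.array([np.cos(yaw0),np.sin(yaw0),0]); ey=np.cross(w,e1); ey/=np.linalg.norm(ey); ex=np.cross(ey,w)
        q=np.stack([(Q-m)@ex,(Q-m)@ey],-1).astype(np.float32)
        (cx,cy),sz,a=cv2.minAreaRect(q); C=m+cx*ex+cy*ey
        if sz[0]>sz[1]: a-=90
        print(' rect',np.round(sz),round(a,2),'centre',C.round(1),'yaw',yaw0+np.deg2rad((a+45)%90-45), 'lean',ex.round(3))
        # gauge+holder
        for d in manip.cut_out('gauge',n):
            v,u=np.nonzero(d['region']&(c['z_map']>0)); G=pts(c,u,v); 
            cc=np.median(G,0)
            if abs(cc[0]-468)<15 and abs(cc[1]+280)<25:
                for lo,hi in ((70,140),(143,158)):
                    g=G[(G[:,2]>lo)&(G[:,2]<hi)]; print(' gauge',lo,len(g),g.mean(0).round(1),np.percentile(g,[5,95],axis=0).round(1).tolist())
        for d in manip.cut_out('holder',n)[:1]:
            v,u=np.nonzero(d['region']&(c['z_map']>0)); G=pts(c,u,v); g=G[abs(G[:,2]-60)<4]
            g=g[(abs(g[:,0]-465)<60)&(abs(g[:,1]+285)<60)]
            print(' holder top',len(g),cv2.minAreaRect(g[:,:2].astype(np.float32)),np.median(g,0).round(1))
E
python3 fit.py
```

```text
scene normal [-0.319 -0.063  0.946] tilt 0.331 yaw 0.196 1988 2734
 rect [188. 250.] 0.59 centre [576.3  26.3  78.1] yaw 0.20662666321721518 lean [0.928 0.184 0.325]
 gauge 70 148 [ 467.6 -271.5  105. ] [[454.9, -286.6, 73.8], [475.6, -263.4, 135.5]]
 gauge 143 29 [ 466.3 -274.5  148.2] [[458.1, -284.6, 143.5], [473.5, -266.1, 152.5]]
 holder top 178 ((461.5585632324219, -276.6513977050781), (71.42386627197266, 72.8880615234375), 88.8369369506836) [ 476.5 -263.8   60.6]
side normal [-0.33  -0.077  0.941] tilt 0.346 yaw 0.23 3052 3943
 rect [257. 194.] -1.51 centre [573.2  19.6  72. ] yaw 0.2031480570817985 lean [0.916 0.214 0.339]
 gauge 70 365 [ 464.8 -290.8  105.5] [[452.0, -295.4, 73.3], [478.2, -277.1, 136.6]]
 gauge 143 77 [ 464.4 -284.5  147. ] [[455.1, -291.7, 143.6], [472.9, -274.1, 149.1]]
 holder top 484 ((464.42291259765625, -283.357666015625), (71.74322509765625, 68.8987808227539), 87.57826232910156) [ 467.2 -297.8   57.9]
```

```bash
cat >> h.py <<'E'
B0=np.array([574.7,23.,75.]); BY=0.205
BR=R.from_euler('z',BY).as_matrix()@R.from_euler('y',-0.35).as_matrix()
def toB(P): return (np.asarray(P)-B0)@BR
def fromB(b): return np.asarray(b)@BR.T+B0
E
python3 - <<'E'
from h import *
for n in ['scene','side']:
    c=cam(n); v,u=np.nonzero(c['z_map']>0); P=pts(c,u,v); b=toB(P)
    on=(abs(b[:,0])<90)&(abs(b[:,1])<125)
    z0=np.median(b[on&(abs(b[:,2])<9)][:,2]); print(n,'zmed',z0)
    k=on&(b[:,2]>20)&(b[:,2]<50)&(b[:,1]<100)
    b2=b[k]; print(' knob',k.sum(),b2.mean(0).round(1),b2.min(0).round(1),b2.max(0).round(1),np.c_[u[k],v[k]].mean(0))
    m=np.median(b2[:,:2],0); a=np.arctan2(-(m[0]-58),-(m[1]-80)); print(' a',a,'r',np.hypot(*(m-[58,80])))
    # bar by colour/height
    k=on&(b[:,2]>7)&(b[:,2]<14); print(' bar pts',k.sum(),b[k].mean(0).round(1))
    # dark line on panel
    g=c['pixels'].astype(int).sum(2)/3; 
    k=(abs(b[:,0])<50)&(abs(b[:,1])<60)&(abs(b[:,2])<9); gg=g[v,u]
    im=np.zeros((400,640),np.uint8); 
    k2=k&(gg<130)
    for lo,hi in((-60,-2),(2,60)):
        q=b[k2&(b[:,1]>lo)&(b[:,1]<hi)]; print(' dark',len(q),q.mean(0).round(1) if len(q) else '',np.ptp(q,axis=0).round() if len(q) else '')
s=manip.read_state(); print(rot(s['eef_rot']).round(3))
# top-down rectified board from side image
c=cam('side'); S=4
xs=np.arange(95,-95,-1/S); ys=np.arange(130,-130,-1/3)
X,Y=np.meshgrid(xs,ys,indexing='ij'); p=proj(c,fromB(np.stack([X,Y,0*X+4],-1).reshape(-1,3))).astype(np.float32).reshape(X.shape+(2,))
w=cv2.remap(c['pixels'],p[...,0],p[...,1],cv2.INTER_CUBIC); w=cv2.resize(w,(780,570))
cv2.imwrite('pics/rect.png',w[:,:,::-1])
E
```

```text
scene zmed 1.8345638514373364
 knob 33 [-61.2  21.9  33.2] [-67.6  14.4  20.3] [-55.5  28.3  42.7] [323.75757576 192.06060606]
 a 1.1202582733659436 r 132.33983884064844
 bar pts 176 [12.3 28.  10.4]
 dark 28 [ -8.4 -30.9   4.5] [35. 32.  5.]
 dark 27 [-7.6 36.9  5.9] [71. 35.  6.]
side zmed -2.1268743611777916
 knob 39 [-63.7  12.8  31.1] [-69.8   7.3  20.2] [-57.2  24.2  40.9] [305.76923077 217.66666667]
 a 1.0587475458982454 r 139.70925865401776
 bar pts 146 [ 35.7 -30.4   9.6]
 dark 0  
 dark 0  
[[ 0.     0.363  0.932]
 [ 0.     0.932 -0.363]
 [-1.     0.     0.   ]]
```

View pics/rect.png

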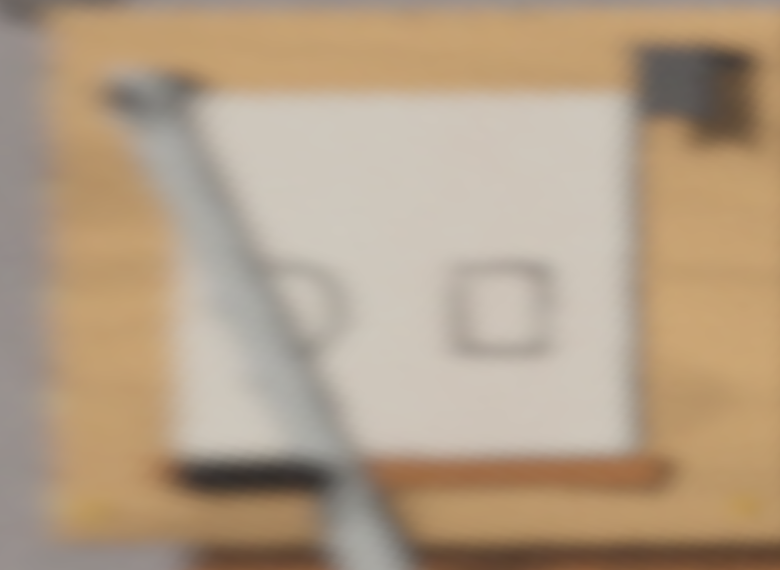

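The rectified side view (3 px/mm) shows the pivot at (150,90) and the catch at (695,85). The circle, centred near (300,308), is half covered by the bar, and the square is at (500,308). The two cameras disagree by about 8 mm on the board, so I'll move over it and use the wrist camera.

```bash
python3 -m handwheel '[[[-11,-30,42],0],[[-11,-36,47],0],[[-11,-36,47],0],[[-11,-36,47],0],[[-11,-36,47],0],[[-11,-36,47],0],[[-11,-36,47],0],[[-11,-36,47],0],[[-11,-36,47],0],[[-11,-30,40],0]]' 255 20
python3 - <<'E'
from h import *
c=cam('wrist','w1.png'); print(np.round(c['xyz'],1),np.round(c['orientation'],3),c['mtx'][0])
for t in ['board','bar','bar_knob','catch','circle_mark','square_mark','panel']:
    for d in manip.cut_out(t,'wrist'): print(t,round(d['confidence'],2),np.round(d['centre']),d['region'].sum())
E
```

```text
clock: 3.2
eef_pos: [500.8, 19.7, 326.9]
eef_rot: [0.499, 1.571, 0.126]
wrist_force: [-0.1, 0.7, -0.5]
finger_gap: 0.7
[433.2  46.4 494.4] [-0.259  0.     1.199] [331.98296939   0.         319.03719812]
board 0.93 [363. 213.] 19611
bar 0.72 [366. 201.] 1997
bar_knob 0.96 [363. 196.] 1989
bar_knob 0.44 [365. 214.] 20240
catch 0.89 [364. 213.] 20098
circle_mark 0.4 [366. 201.] 1982
square_mark 0.49 [315. 221.] 34
square_mark 0.34 [369. 200.] 1922
panel 0.71 [358. 217.] 6986
```

View pics/w1.png

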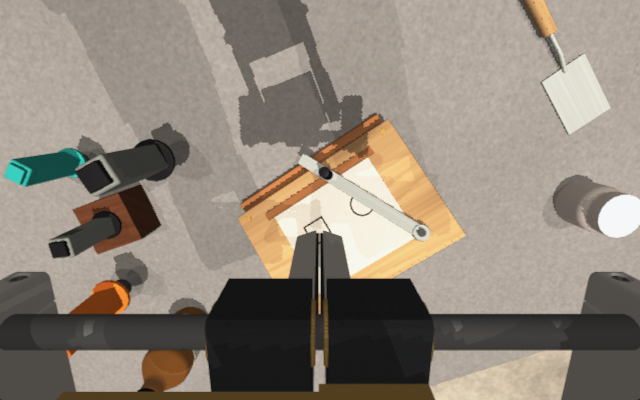

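The wrist view shows the knob top at (325,173), pivot (421,232), circle (362,205) and square (316,222). An enlarged crop will give the fit points.

```bash
python3 - <<'E'
import cv2
a=cv2.imread('pics/w1.png')[105:285,230:470]
cv2.imwrite('pics/w1c.png',cv2.resize(a,None,fx=3.33333,fy=3.33333,interpolation=cv2.INTER_CUBIC))
E
```

```text
(no output)
```

View pics/w1c.png

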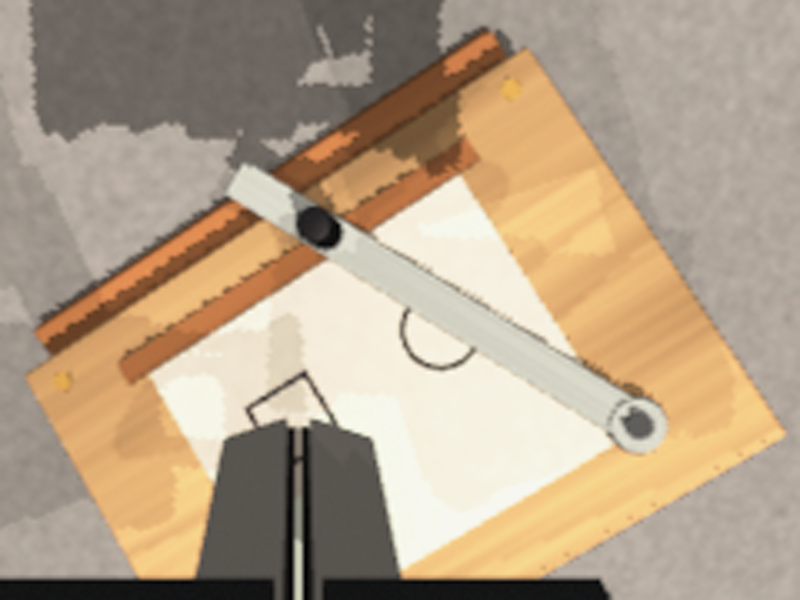

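```bash
cat > fit2.py <<'E'
from h import *
from scipy.optimize import least_squares
c=cam('wrist')
px=lambda L:np.array(L,float)*0.3+[230,105]
obs=px([(532,50),(786,432),(28,377),(637,425)])
mod=np.array([(-90,125,0),(90,125,0),(-90,-125,0),(58,80,11)],float)
def f(p):
    Rb=R.from_euler('z',p[3]).as_matrix()@R.from_euler('y',-.35).as_matrix()
    return np.r_[(proj(c,mod@Rb.T+p[:3])-obs).ravel(),(p[2]-75)/2]
s=least_squares(f,[575,23,75,.2]); print(s.x.round(3),s.fun.round(2))
p=s.x; Rb=R.from_euler('z',p[3]).as_matrix()@R.from_euler('y',-.35).as_matrix()
def ray(uv,z): # intersect with board plane z
    o=np.array(c['xyz']); q=pts(c,uv[:,0],uv[:,1],np.full(len(uv),300.))
    ob=(o-p[:3])@Rb; qb=(q-p[:3])@Rb; d=qb-ob; return ob+d*((z-ob[2])/d[:,2])[:,None]
k=ray(px([(318,222)]),42)[0]; n=ray(px([(240,182)]),10)[0]
for m in (k,n): print('a',np.arctan2(58-m[0],80-m[1]),np.hypot(m[0]-58,m[1]-80),m.round(1))
ci=ray(px([(440,368),(402,328),(476,348),(408,312),(415,354),(462,361)]),4)
r=least_squares(lambda q:np.hypot(*(ci[:,:2]-q).T)-15.5,[-8,30]); print('circle',r.x,r.fun.round(2))
print('sq corner',ray(px([(305,374)]),4).round(1))
E
python3 fit2.py
```

```text
[5.80817e+02 2.82470e+01 7.16200e+01 2.13000e-01] [-1.03 -1.08  0.88  1.08 -0.85 -0.19  0.84  0.38 -1.69]
a 1.1291664902897902 139.8322530113478 [-68.4  20.2  42. ]
a 1.114536824017214 183.02786431427828 [-106.3   -0.6   10. ]
circle [-12.95946178  36.95661425] [ 0.45  0.5  -0.13 -0.49 -0.48 -0.3 ]
sq corner [[-26.4 -19.8   4. ]]
```

```bash
cat >> h.py <<'E'
B0=np.array([579.,26.,74.5]); BY=0.211
BR=R.from_euler('z',BY).as_matrix()@R.from_euler('y',-0.35).as_matrix()
def axes(yaw): # tool down, tool y at world yaw
    y=np.array([np.cos(yaw),np.sin(yaw),0]); x=np.array([0,0,-1.]); return np.stack([x,y,np.cross(x,y)],1)
def plan(p0,y0,wps): # wps: (pos,yaw) one per row
    for p,y in wps:
        print(np.r_[axes(y0).T@(np.asarray(p)-p0), -((y-y0+np.pi)%(2*np.pi)-np.pi)].round(3).tolist()); p0=np.asarray(p);y0=y
def knobpose(a,back,h=22):
    t=np.array([np.cos(a),-np.sin(a),0]); b=np.array([58-140*np.sin(a),80-140*np.cos(a),0])-back*t; b[2]=h
    w=BR@t; return fromB(b)+[0,0,11], np.arctan2(w[1],w[0])
E
python3 - <<'E'
from h import *
s=manip.read_state(); p=s['eef_pos']; M=rot(s['eef_rot']); y=np.arctan2(M[1,1],M[0,1]); print(p,y,axes(y).round(2).tolist(),M.round(2).tolist())
S,ys=knobpose(1.12,34); print('start',S,ys)
plan(p,y,[(p,ys),([S[0],S[1],p[2]],ys),(S,ys)])
print('arc'); a=1.12; w=[knobpose(1.12,19.5)]+[knobpose(x,19.5) for x in np.linspace(1.12,0,21)[1:]]
plan(S,ys,w)
E
```

```text
[499.72391426  22.72150194 326.50495292] 1.2004583365062023 [[0.0, 0.36, 0.93], [0.0, 0.93, -0.36], [-1.0, 0.0, 0.0]] [[0.0, 0.36, 0.93], [0.0, 0.93, -0.36], [-1.0, 0.0, 0.0]]
start [485.15369299  56.63226952  77.76491209] -0.9330476357472031
[0.0, 0.0, 0.0, 2.134]
[0.0, -35.92, -8.484, -0.0]
[248.74, 0.0, 0.0, -0.0]
arc
[-2.166, 14.337, -0.0, -0.0]
[-0.906, 7.819, 0.828, -0.054]
[-1.048, 7.801, 0.831, -0.054]
[-1.186, 7.781, 0.833, -0.055]
[-1.321, 7.759, 0.836, -0.055]
[-1.452, 7.735, 0.839, -0.055]
[-1.578, 7.71, 0.841, -0.056]
[-1.699, 7.684, 0.844, -0.056]
[-1.815, 7.657, 0.847, -0.056]
[-1.925, 7.63, 0.85, -0.057]
[-2.029, 7.602, 0.853, -0.057]
[-2.127, 7.575, 0.856, -0.058]
[-2.218, 7.549, 0.859, -0.058]
[-2.302, 7.523, 0.861, -0.058]
[-2.379, 7.499, 0.864, -0.059]
[-2.448, 7.477, 0.866, -0.059]
[-2.51, 7.456, 0.868, -0.059]
[-2.564, 7.437, 0.869, -0.059]
[-2.609, 7.421, 0.87, -0.059]
[-2.647, 7.408, 0.871, -0.06]
[-2.676, 7.397, 0.872, -0.06]
```

```bash
python3 -m handwheel '[[[8,0,0],0.18],[[10,0,0],0.18],[[10,0,0],0.18],[[10,0,0],0.18],[[10,0,0],0.18],[[10,0,0],0.18],[[10,0,0],0.18],[[10,0,0],0.18],[[10,0,0],0.18],[[10,0,0],0.18]]' 255 20
python3 -m handwheel '[[[0,0,0],0.17],[[0,0,0],0.164],[[0,-18,-4],0],[[0,-18,-4],0],[[25,0,0],0],[[25,0,0],0],[[25,0,0],0],[[25,0,0],0],[[20,0,0],0],[[10,0,0],0]]'
python3 - <<'E'
from h import *
s=manip.read_state(); p=s['eef_pos']; M=rot(s['eef_rot']); y=np.arctan2(M[1,1],M[0,1]); print(p,y,s['joints'].round(2),s['wrist_force'])
S,ys=knobpose(1.12,34); plan(p,y,[(S,ys)])
c=cam('wrist','w2.png')
E
```

```text
clock: 4.9
eef_pos: [499.8, 22.5, 228.2]
eef_rot: [2.373, 1.571, 0.196]
wrist_force: [-0.1, 0.2, -0.2]
finger_gap: 0.6
clock: 6.15
eef_pos: [484.5, 56.6, 97.7]
eef_rot: [-0.673, 1.57, 3.108]
wrist_force: [-0.8, -0.3, 1.2]
finger_gap: 0.4
[484.45942841  56.57053204  97.74324661] -0.9318200660254821 [0.04 0.3  1.82 0.   1.02 0.97] [-0.77290905 -0.29192328  1.16140562]
[19.978, 0.364, -0.594, 0.001]
```

View pics/w2.png

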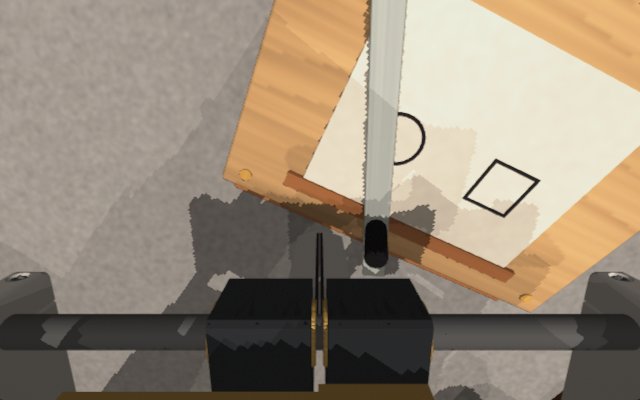

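The picture shows the closed fingers (tips near (320,235)) just left of the knob (375,245), on the correct side. I'll lower the tool and push.

```bash
python3 -m handwheel '[[[10,0,0],0],[[10,0,0],0],[[-1,7,0],0],[[-1,7,0],0],[[-0.9,7.8,0.8],-0.054],[[-1,7.8,0.8],-0.054],[[-1.2,7.8,0.8],-0.055],[[-1.3,7.8,0.8],-0.055],[[-1.4,7.7,0.8],-0.055],[[-1.6,7.7,0.8],-0.056]]'
python3 -m handwheel '[[[-1.7,7.7,0.8],-0.056],[[-1.8,7.7,0.8],-0.056],[[-1.9,7.6,0.8],-0.057],[[-2,7.6,0.9],-0.057],[[-2.1,7.6,0.9],-0.058],[[-2.2,7.5,0.9],-0.058],[[-2.3,7.5,0.9],-0.058],[[-2.4,7.5,0.9],-0.059],[[-2.4,7.5,0.9],-0.059],[[0,0,0],0]]'
python3 - <<'E'
from h import *
s=manip.read_state(); p=s['eef_pos']; M=rot(s['eef_rot']); y=np.arctan2(M[1,1],M[0,1]); print(p,y,s['wrist_force'])
for a in (.4,.3,.25,.2): print(a,knobpose(a,19.5))
c=cam('wrist','w3.png')
E
```

```text
clock: 7.45
eef_pos: [523.0, 7.0, 88.4]
eef_rot: [2.289, 1.57, 0.113]
wrist_force: [-0.9, 0.1, 0.5]
finger_gap: 0.4
clock: 8.7
eef_pos: [582.7, -25.1, 107.0]
eef_rot: [1.517, 1.57, -0.143]
wrist_force: [-0.2, 0.2, 0.3]
finger_gap: 0.2
[582.71595534 -25.09301808 107.04829038] -0.08879643742455748 [-0.20418473  0.18672048  0.28278693]
0.4 (array([566.98506383, -18.86631016, 101.2012941 ]), np.float64(-0.21192076038784455))
0.3 (array([579.83450074, -22.89406262, 105.47975583]), np.float64(-0.1071169557585411))
0.25 (array([586.37344051, -24.39678612, 107.69883406]), np.float64(-0.05440900950735098))
0.2 (array([592.96679486, -25.55344792, 109.96379133]), np.float64(-0.0015339788653538225))
```

View pics/w3.png

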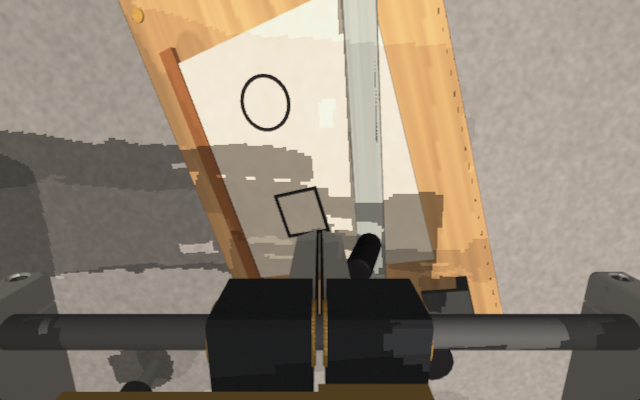

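The bar now follows the fingers at a ≈ 0.28, and the circle is fully visible at (265,102). I'll finish the swing and watch the force.

```bash
python3 - <<'E'
from h import *
c=cam('wrist'); g=cv2.cvtColor(c['pixels'],cv2.COLOR_RGB2GRAY)
m=np.zeros_like(g); m[62:142,230:302]=(g[62:142,230:302]<110)
v,u=np.nonzero(m); 
e=cv2.fitEllipse(np.c_[u,v].astype(np.float32)); print('ellipse',e)
P=pts(c,u,v); print('depth centre',P.mean(0).round(1), 'boardframe',toB(P.mean(0)).round(1), 'diam',np.ptp(P[:,0]).round(1),np.ptp(P[:,1]).round(1))
uv=np.array([e[0]]); q=pts(c,uv[:,0],uv[:,1],np.array([300.]))[0]; o=np.array(c['xyz'])
ob=toB(o);d=toB(q)-ob; b=ob+d*(4-ob[2])/d[2]; print('ray on plane',b.round(1),fromB(b).round(1))
E
python3 -m handwheel '[[[-2.5,7.5,0.9],-0.059],[[-2.5,7.5,0.9],-0.059],[[-2.6,7.4,0.9],-0.059],[[-2.6,7.4,0.9],-0.06],[[-0.9,2.5,0],0],[[-0.7,2,0],0],[[-0.3,1,0],0],[[-0.3,1,0],0],[[0,0,0],0],[[0,0,0],0]]'
python3 - <<'E'
from h import *
s=manip.read_state(); p=s['eef_pos']; M=rot(s['eef_rot']); y=np.arctan2(M[1,1],M[0,1]); print(p,y,s['wrist_force'])
for a in (.1,.05,0): print(a,knobpose(a,19.5))
E
```

```text
ellipse ((265.4131164550781, 102.42134857177734), (46.20148468017578, 54.86546325683594), 164.2776336669922)
depth centre [560.4  57.6  75.6] boardframe [-10.5  34.8   5. ] diam 45.5 31.3
ray on plane [-11.2  34.6   4. ] [560.1  57.3  74.4]
clock: 10.05
eef_pos: [613.5, -27.9, 117.0]
eef_rot: [-1.687, 1.557, -3.111]
wrist_force: [-34.5, -4.0, 4.1]
finger_gap: 0.3
[613.51666117 -27.85222228 116.96849666] 0.14700187702525322 [-34.51397299  -4.009949     4.12604781]
0.1 (array([606.25073265, -26.81789437, 114.6085976 ]), np.float64(0.10459313143944038))
0.05 (array([612.90811317, -26.92251856, 116.976837  ]), np.float64(0.1577788969264356))
0 (array([619.5535854 , -26.67476803, 119.36776527]), np.float64(0.21099999999999994))
```

A force of 34 N here means the end stop. The knob's top leans 7 mm towards the fingers, which matches the shortfall in x. I'll back off and check.

```bash
python3 -m handwheel '[[[0,-5,0],0],[[0,-15,0],0],[[-20,-15,0],0],[[-50,-10,0],0],[[-50,-10,0],0],[[-40,-5,0],0],[[0,0,0],0],[[0,0,0],0],[[0,0,0],0],[[0,0,0],0]]'
python3 - <<'E'
from h import *
s=manip.read_state(); print(s['eef_pos'],s['wrist_force'],s['joints'].round(2))
c=cam('wrist','w4.png'); d=cam('side')['pixels'][190:280,270:400]
x=c['pixels'][:,:,::-1]; y=cv2.resize(d[:,:,::-1],(390,270),interpolation=cv2.INTER_CUBIC)
o=np.zeros((575,640,3),np.uint8); o[:300]=x[:300]; o[300:570,:390]=y; cv2.imwrite('pics/w4.png',o)
E
```

```text
clock: 11.3
eef_pos: [558.9, -36.1, 278.1]
eef_rot: [-1.842, 1.569, 3.02]
wrist_force: [-0.9, -0.0, -0.6]
finger_gap: 0.2
[558.92847961 -36.05394542 278.10071474] [-0.86231263 -0.03458662 -0.56421804] [-0.13  0.28  1.4  -0.    1.46 -0.28]
```

View pics/w4.png

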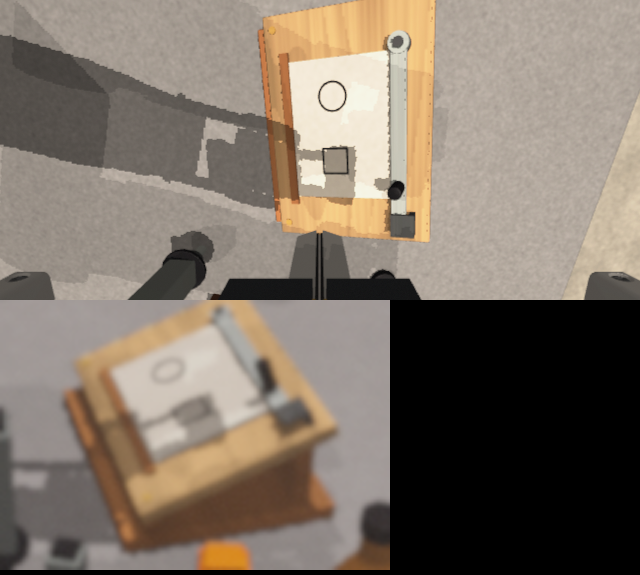

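Bar closed with its nose under the catch (wrist (402,222)) and the circle clear of it. Next I'll plan the move to the gauge and check the angle numerically.

```bash
python3 - <<'E'
from h import *
c=cam('wrist'); o=toB(np.array(c['xyz']))
def ray(uv,z):
    q=toB(pts(c,np.array([uv[0]]),np.array([uv[1]]),np.array([300.]))[0]); d=q-o; return o+d*(z-o[2])/d[2]
pv=ray((398,42),11);k=ray((399,210),10);print('pivot',pv.round(1),'nose',k.round(1),'angle',np.arctan2(-(k-pv)[0],-(k-pv)[1]))
e1=ray((435,10),0);e2=ray((430,235),0);print('edge angle',np.arctan2(-(e2-e1)[0],-(e2-e1)[1]),e1.round(1))
g=cv2.cvtColor(c['pixels'],cv2.COLOR_RGB2GRAY); m=np.zeros_like(g); m[75:118,312:352]=g[75:118,312:352]<120
v,u=np.nonzero(m); e=cv2.fitEllipse(np.c_[u,v].astype(np.float32)); b=ray(e[0],4); print('circle',e,b.round(1),fromB(b).round(1),pts(c,u,v).mean(0).round(1))
s=manip.read_state(); p=s['eef_pos']; M=rot(s['eef_rot']); y=np.arctan2(M[1,1],M[0,1]); print(p,y)
T=np.array([463,-280,270.]); plan(p,y,[(p+(T-p)*i/10,y+(-1.6-y)*i/10) for i in range(1,11)])
E
```

```text
pivot [58.9 77.3 11. ] nose [ 59.7 -88.3  10. ] angle -0.004989919622861418
edge angle -0.002916995008054479 [ 90.9 102.2   0. ]
circle ((331.7283935546875, 95.60107421875), (26.865703582763672, 29.55231285095215), 6.933252334594727) [-11.4  34.4   4. ] [559.9  57.1  74.3] [559.7  57.   78. ]
[559.04393476 -36.0788914  278.67544905] 0.1489218920824803
[0.868, -13.117, 22.697, 0.175]
[0.868, -8.968, 24.633, 0.175]
[0.868, -4.545, 25.818, 0.175]
[0.868, 0.017, 26.215, 0.175]
[0.868, 4.578, 25.812, 0.175]
[0.868, 9.0, 24.622, 0.175]
[0.868, 13.147, 22.68, 0.175]
[0.868, 16.892, 20.047, 0.175]
[0.868, 20.123, 16.801, 0.175]
[0.868, 22.739, 13.044, 0.175]
```

Bar angle is 0.00, so it is closed. The circle is at (560, 57, 75), the same in both measurements.

```bash
python3 -m handwheel '[[[0,-13.1,22.7],0.175],[[0,-9,24.6],0.175],[[0,-4.5,25.8],0.175],[[0,0,26.2],0.175],[[0,4.6,25.8],0.175],[[0,9,24.6],0.175],[[0,13.1,22.7],0.175],[[0,16.9,20],0.175],[[0,20.1,16.8],0.175],[[0,22.7,13],0.175]]' 0 20
python3 - <<'E'
from h import *
s=manip.read_state(); p=s['eef_pos']; M=rot(s['eef_rot']); y=np.arctan2(M[1,1],M[0,1]); print(p,y,s['joints'].round(2))
c=cam('wrist','w5.png')
for d in manip.cut_out('gauge','wrist'):
    r=d['region']; v,u=np.nonzero(r&(c['z_map']>0)); P=pts(c,u,v)
    t=P[P[:,2]>P[:,2].max()-8]; print(round(d['confidence'],2),d['centre'],'top z',P[:,2].max().round(1),t.mean(0).round(1),cv2.minAreaRect(t[:,:2].astype(np.float32)))
E
```

```text
clock: 12.7
eef_pos: [462.7, -280.5, 279.0]
eef_rot: [-1.49, 1.571, 1.615]
wrist_force: [-0.3, 0.2, -0.2]
finger_gap: 93.6
[ 462.6580596  -280.54754723  278.97880865] -1.606848993222705 [-0.61  0.24  1.45  0.    1.45  0.99]
0.9 [233.6, 229.8] top z 280.6 [ 475.5 -223.5  278.6] ((475.533935546875, -223.45855712890625), (0.47420936822891235, 0.0), 116.50238800048828)
0.8 [365.8, 85.8] top z 182.6 [ 562.8 -330.   180. ] ((562.4719848632812, -330.7858581542969), (28.617658615112305, 29.364395141601562), 85.53938293457031)
0.63 [329.5, 260.9] top z 136.3 [ 372.5 -290.2  132.7] ((370.7999267578125, -290.18389892578125), (23.30522346496582, 23.82916259765625), 37.98341751098633)
```

View pics/w5.png

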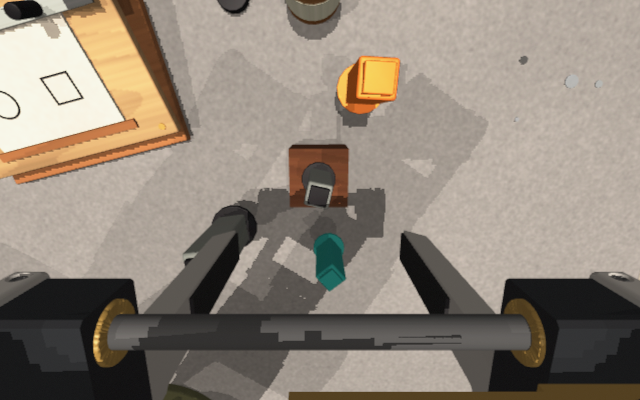

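The small grey gauge stands in the block, with its top at (319,195) and its flange at (319,180). The large grey one is at (235,225), turquoise at (329,262), orange at (376,80). I'll measure the cap's position and turn.

```bash
python3 - <<'E'
from h import *
c=cam('wrist'); v,u=np.mgrid[150:215,285:355]; v=v.ravel();u=u.ravel(); P=pts(c,u,v)
t=P[(P[:,2]>140)&(P[:,2]<160)]; print(len(t),t.mean(0).round(1),t[:,2].max(),cv2.minAreaRect(t[:,:2].astype(np.float32)))
f=P[(P[:,2]>56)&(P[:,2]<63)]; print('block top',cv2.minAreaRect(f[:,:2].astype(np.float32)))
im=c['pixels'][150:215,285:355,::-1]; cv2.imwrite('pics/w5c.png',cv2.resize(im,None,fx=8,fy=8,interpolation=cv2.INTER_CUBIC))
E
```

```text
637 [ 465.4 -280.7  147. ] 151.7263600492858 ((464.0943908691406, -280.5891418457031), (24.06184959411621, 24.16104507446289), 75.81578826904297)
block top ((463.04986572265625, -280.6883544921875), (70.02005767822266, 67.98806762695312), 88.03925323486328)
```

View pics/w5c.png

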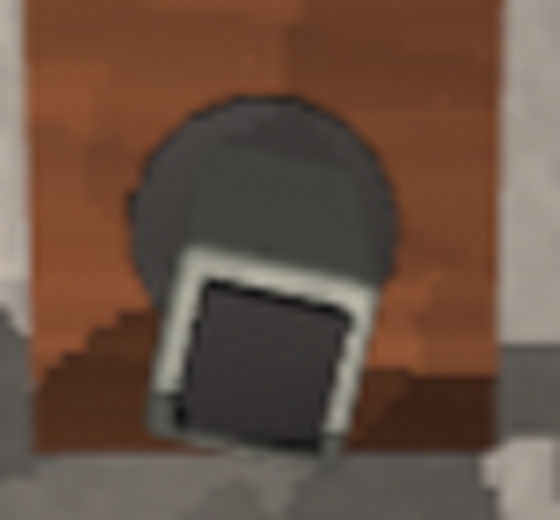

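Gauge yaw is −0.248 rad and its centre is (464, −280.6). The tool can only turn about its own vertical axis. So I'll grip the gauge, lift it 25 mm so the foot stays in the hole, and pull sideways. The hole's rim will then pivot it about the jaw axis by 0.35 rad.

```bash
python3 -m handwheel '[[[10,0,0],0.106],[[10,0,-1.3],0.106],[[20,0,0],0],[[20,0,0],0],[[20,0,0],0],[[20,0,0],0],[[20,0,0],0],[[20,0,0],0],[[15,0,0],0],[[7,0,0],0]]' 0 25
python3 -m handwheel '[[[0,0,0],0],[[0,0,0],0],[[0,0,0],0],[[0,0,0],0],[[0,0,0],0],[[0,0,0],0],[[0,0,0],0],[[0,0,0],0],[[0,0,0],0],[[0,0,0],0]]' 255 25
```

```text
clock: 14.1
eef_pos: [464.4, -279.4, 116.4]
eef_rot: [-0.406, 1.57, 2.495]
wrist_force: [-0.2, -0.4, 0.4]
finger_gap: 93.4
clock: 15.35
eef_pos: [464.3, -280.0, 117.1]
eef_rot: [2.456, 1.571, -0.927]
wrist_force: [-0.9, -0.6, -0.4]
finger_gap: 24.0
```

```bash
python3 -m handwheel '[[[-5,0,0],0],[[-5,0,0],0],[[-5,0,0],-0.153],[[-5,0,0],-0.153],[[-5,0,0],-0.153],[[0,0,5],0],[[0,0,5],0],[[0,0,5],0],[[0,0,5],0],[[0,0,0],0]]'
python3 -m handwheel '[[[0,0,4],0],[[0,0,4],0],[[0,0,4],0],[[0,0,4],0],[[0,0,3.5],0],[[0,0,0],0],[[0,0,0],0],[[0,0,0],0],[[0,0,0],0],[[0,0,0],0]]'
python3 - <<'E'
from h import *
s=manip.read_state(); p=s['eef_pos']; M=rot(s['eef_rot']); y=np.arctan2(M[1,1],M[0,1]); print(p,y,s['wrist_force'].round(1))
c=cam('side','s6.png')
im=c['pixels'][200:370,220:400,::-1]; cv2.imwrite('pics/s6.png',cv2.resize(im,None,fx=3.4,fy=3.4,interpolation=cv2.INTER_CUBIC))
E
```

```text
clock: 16.6
eef_pos: [444.4, -284.3, 142.1]
eef_rot: [-0.289, 1.571, 3.069]
wrist_force: [2.2, 0.9, -1.2]
finger_gap: 24.1
clock: 17.85
eef_pos: [425.6, -288.5, 142.0]
eef_rot: [-0.092, 1.571, -3.017]
wrist_force: [0.5, 0.8, -2.2]
finger_gap: 24.0
[ 425.64925878 -288.46973421  142.01327034] -1.353994277231671 [ 0.5  0.8 -2.2]
```

View pics/s6.png

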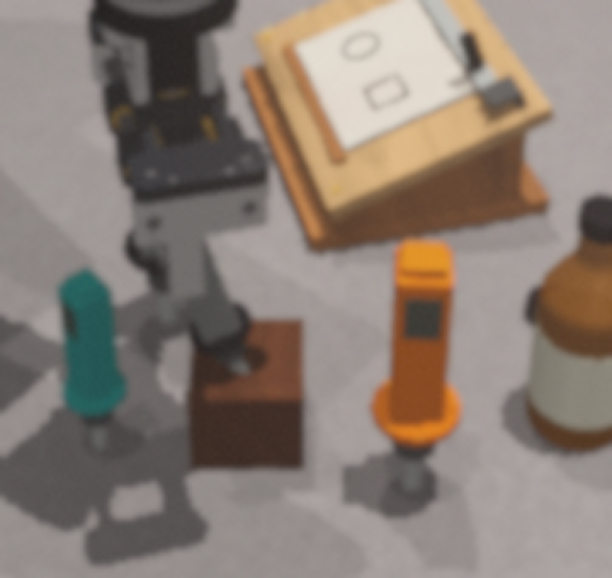

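The gauge leans the right way, with its foot still in the hole. I'll tighten the grip, lift out and measure the tilt from depth.

```bash
python3 -m handwheel '[[[0,0,0],0],[[-5,0,0],0],[[-15,0,0],0],[[-20,0,0],0],[[-25,0,0],0],[[-30,0,0],0],[[-30,0,0],0],[[-25,0,0],0],[[-20,0,0],0],[[0,0,0],0]]' 255 45
cat > tilt.py <<'E'
from h import *
def run():
    s=manip.read_state(); p=s['eef_pos']; g=p+[0,0,8]; print('tcp',p.round(1),'F',s['wrist_force'].round(1))
    M=rot(s['eef_rot']); yw=np.arctan2(M[1,1],M[0,1])+np.pi/2; ex=np.array([np.cos(yw),np.sin(yw),0]); ey=np.array([-ex[1],ex[0],0])
    print('x dir yaw',yw)
    for n in ['side','scene']:
        c=cam(n); v,u=np.nonzero(c['z_map']>0); P=pts(c,u,v)-g
        q=np.stack([P@ex,P@ey,P[:,2]],-1); th=.35
        for it in range(4):
            a=np.array([np.sin(th),0,-np.cos(th)]); e=np.array([np.cos(th),0,np.sin(th)])
            S=q@a; E=q@e; k=(S>32)&(S<125)&(abs(E)<28)&(abs(q[:,1])<32)
            ss=[];mm=[];ww=[]
            for lo in range(30,115,5):
                b=E[k&(S>=lo)&(S<lo+5)]
                if len(b)>4: ss.append(lo+2.5);mm.append((b.min()+b.max())/2);ww.append(np.ptp(b))
            ss,mm,ww=map(np.array,(ss,mm,ww)); m=(ww>7)
            f=np.polyfit(ss[m],mm[m],1); th+=np.arctan(f[0])
        print(n,'tilt',th.round(3),'offset',f[1].round(1)); print(np.c_[ss,mm,ww].round(1).tolist())
        print('maxS',S[k].max().round(1), 'y mean',q[k][:,1].mean().round(1),'flange',q[k&(abs(S-62)<6)].mean(0).round(1))
run()
E
python3 tilt.py
```

```text
clock: 19.15
eef_pos: [425.9, -288.7, 314.0]
eef_rot: [2.223, 1.567, -0.702]
wrist_force: [0.3, 0.2, -2.4]
finger_gap: 23.8
tcp [ 425.9 -288.7  314. ] F [ 0.3  0.2 -2.4]
x dir yaw 0.21674703150631425
side tilt 0.274 offset 5.6
[[32.5, 5.5, 22.3], [37.5, 5.4, 23.4], [42.5, 5.7, 23.5], [47.5, 5.8, 22.2], [52.5, 5.7, 23.2], [57.5, 6.0, 23.3], [62.5, 5.7, 39.2], [67.5, 4.8, 36.9], [77.5, 5.8, 15.7], [82.5, 5.9, 19.2], [87.5, 4.7, 17.6], [97.5, 5.8, 8.7], [102.5, 5.3, 8.3], [107.5, 6.1, 9.0], [112.5, 5.6, 9.5]]
maxS 113.7 y mean -11.3 flange [ 22.4 -11.3 -59.2]
scene tilt 0.269 offset 9.5
[[32.5, 8.3, 20.5], [37.5, 8.5, 24.3], [42.5, 7.2, 20.5], [47.5, 11.3, 16.6], [52.5, 10.2, 16.1], [57.5, 9.6, 13.3], [62.5, 9.9, 30.5], [67.5, 12.9, 9.2], [72.5, 10.0, 6.2], [77.5, 9.7, 8.4], [82.5, 11.5, 10.7], [92.5, 5.1, 7.7], [102.5, 8.4, 6.9]]
maxS 111.8 y mean 5.5 flange [ 29.7   6.1 -55.4]
```

Measured tilt is 0.27 rad, but 0.35 is needed. I'll retrace into the hole, pull about 8 mm further, and measure there before lifting out.

```bash
python3 -m handwheel '[[[30,0,0],0],[[35,0,0],0],[[35,0,0],0],[[30,0,0],0],[[20,0,0],0],[[12,0,0],0],[[8,0,0],0],[[0,0,3],0],[[0,0,3],0],[[0,0,3],0]]' 255 30
python3 tilt.py
```

```text
clock: 20.5
eef_pos: [417.4, -290.4, 142.8]
eef_rot: [2.678, 1.569, -0.247]
wrist_force: [5.1, 1.5, -2.7]
finger_gap: 24.1
tcp [ 417.4 -290.4  142.8] F [ 5.1  1.5 -2.7]
x dir yaw 0.21681520563673695
side tilt -0.224 offset 29.3
[[32.5, 18.6, 18.1], [37.5, 18.9, 17.9], [42.5, 19.7, 16.2], [47.5, 20.6, 14.0], [52.5, 21.7, 11.8], [57.5, 22.7, 10.6], [62.5, 19.3, 13.8], [67.5, 17.4, 10.8], [87.5, 21.4, 9.2], [92.5, 18.2, 19.4], [97.5, -0.7, 54.1], [102.5, -0.6, 53.9], [107.5, -0.4, 53.3], [112.5, 18.4, 15.6]]
maxS 124.8 y mean -15.8 flange [ 17.5 -11.5 -62.3]
scene tilt 0.17 offset 18.6
[[32.5, 16.3, 18.2], [37.5, 16.2, 18.2], [42.5, 22.6, 8.8], [47.5, 16.0, 20.4], [52.5, 17.5, 20.0], [57.5, 19.2, 17.2], [62.5, 14.6, 26.7], [72.5, 21.9, 7.5], [77.5, 22.9, 8.6], [87.5, 5.7, 30.3], [92.5, 9.2, 34.1], [97.5, 16.6, 21.9], [102.5, 19.2, 10.5], [107.5, 21.4, 13.1]]
maxS 114.5 y mean 3.3 flange [ 31.   10.7 -55.4]
```

```bash
sed -i 's/S<125/S<SM/; s/^run()/import sys; SM=float(sys.argv[1]) if len(sys.argv)>1 else 125; run()/' tilt.py
python3 tilt.py 60 | grep -A1 -E 'side'
```

```text
side tilt 0.353 offset 6.8
[[32.5, 6.9, 23.7], [37.5, 6.6, 23.3], [42.5, 7.0, 23.0], [47.5, 6.9, 22.9], [52.5, 7.2, 22.4], [57.5, 6.6, 23.5]]
```

```bash
python3 -m handwheel '[[[0,0,0],0],[[-5,0,0],0],[[-15,0,0],0],[[-20,0,0],0],[[-25,0,0],0],[[-30,0,0],0],[[-30,0,0],0],[[-25,0,0],0],[[-20,0,0],0],[[0,0,0],0]]' 255 50
python3 tilt.py
```

```text
clock: 21.95
eef_pos: [416.8, -290.7, 313.8]
eef_rot: [2.032, 1.568, -0.894]
wrist_force: [-0.2, 0.2, -1.8]
finger_gap: 24.0
tcp [ 416.8 -290.7  313.8] F [-0.2  0.2 -1.8]
x dir yaw 0.21657295443514624
side tilt 0.337 offset 7.3
[[32.5, 7.3, 23.1], [37.5, 7.1, 21.3], [42.5, 7.2, 23.3], [47.5, 7.3, 23.2], [52.5, 7.3, 23.3], [57.5, 7.4, 23.2], [62.5, 7.4, 37.1], [67.5, 7.3, 38.8], [77.5, 7.7, 14.6], [82.5, 7.1, 18.8], [87.5, 7.2, 18.8], [97.5, 7.2, 9.0], [102.5, 7.3, 9.0], [107.5, 7.3, 9.1], [112.5, 7.3, 9.1]]
maxS 115.1 y mean -11.2 flange [ 28.1 -11.2 -57.4]
scene tilt 0.326 offset 9.2
[[32.5, 7.5, 27.6], [37.5, 10.1, 23.3], [42.5, 10.8, 23.6], [47.5, 8.7, 22.3], [52.5, 7.0, 24.7], [57.5, 10.4, 25.4], [62.5, 10.4, 29.2], [67.5, 11.0, 29.3], [72.5, 13.0, 13.0], [77.5, 12.1, 14.3], [82.5, 8.7, 20.3], [87.5, 9.7, 15.8], [107.5, 8.0, 11.4]]
maxS 111.1 y mean 6.0 flange [ 34.    8.  -54.2]
```

Tilt is now 0.337 rad (0.350 wanted), and the grip axis is straight along its whole length. Moving above the circle, then I'll measure the foot against the circle in the same picture.

```bash
python3 -m handwheel '[[[0,-20,-10],0],[[0,-30,-16],0],[[0,-36,-19],0],[[3,-36,-19],0],[[5,-36,-19],0],[[5,-36,-19],0],[[5,-36,-19],0],[[5,-36,-19],0],[[5,-28,-15],0],[[2,-15,-9],0]]'
python3 -m handwheel '[[[10,0,0],0],[[18,0,0],0],[[18,0,0],0],[[18,0,0],0],[[16,0,0],0],[[10,0,0],0],[[6,0,0],0],[[0,0,0],0],[[0,0,0],0],[[0,0,0],0]]'
python3 tilt.py | grep -v '^\[\['
python3 - <<'E'
from h import *
s=manip.read_state(); g=s['eef_pos']+[0,0,8]
for n in ['side','scene','wrist']:
    c=cam(n,'h_'+n+'.png')
    yw=.215; ex=np.array([np.cos(yw),np.sin(yw),0])
    tip=g+44.1*ex+[0,0,-103.8]; 
    print(n,'pred tip px',proj(c,tip).round(1),'circle px',proj(c,[[560,57,75]]).round(1),'tip B',toB(tip).round(1))
a=cv2.imread('pics/h_side.png')[170:270,290:390];b=cv2.imread('pics/h_scene.png')[150:250,280:380];w=cv2.imread('pics/h_wrist.png')
o=np.zeros((600,800,3),np.uint8); o[:350,:350]=cv2.resize(a,(350,350),interpolation=cv2.INTER_CUBIC);o[:350,400:750]=cv2.resize(b,(350,350),interpolation=cv2.INTER_CUBIC)
o[350:600,:400]=cv2.resize(w,(400,250)); cv2.imwrite('pics/h.png',o)
E
```

```text
clock: 23.3
eef_pos: [510.4, 47.8, 280.9]
eef_rot: [-0.126, 1.569, -3.049]
wrist_force: [0.0, -1.1, -0.8]
finger_gap: 23.8
clock: 24.55
eef_pos: [510.8, 46.7, 186.4]
eef_rot: [2.956, 1.57, 0.031]
wrist_force: [-0.2, -0.2, -1.3]
finger_gap: 23.5
tcp [510.8  46.7 186.4] F [-0.2 -0.2 -1.3]
x dir yaw 0.2169007684567843
side tilt 0.336 offset 6.7
maxS 115.2 y mean -11.3 flange [ 26.5 -11.3 -57.9]
scene tilt 0.377 offset 7.7
maxS 124.8 y mean 3.6 flange [ 34.9   3.9 -52. ]
side pred tip px [[323.7 208. ]] circle px [[325.8 212.5]] tip B [-11.7  34.7  21.3]
scene pred tip px [[324.1 204.2]] circle px [[323.5 209.2]] tip B [-11.7  34.7  21.3]
wrist pred tip px [[318.2 154.4]] circle px [[318.8 144.6]] tip B [-11.7  34.7  21.3]
```

View pics/h.png

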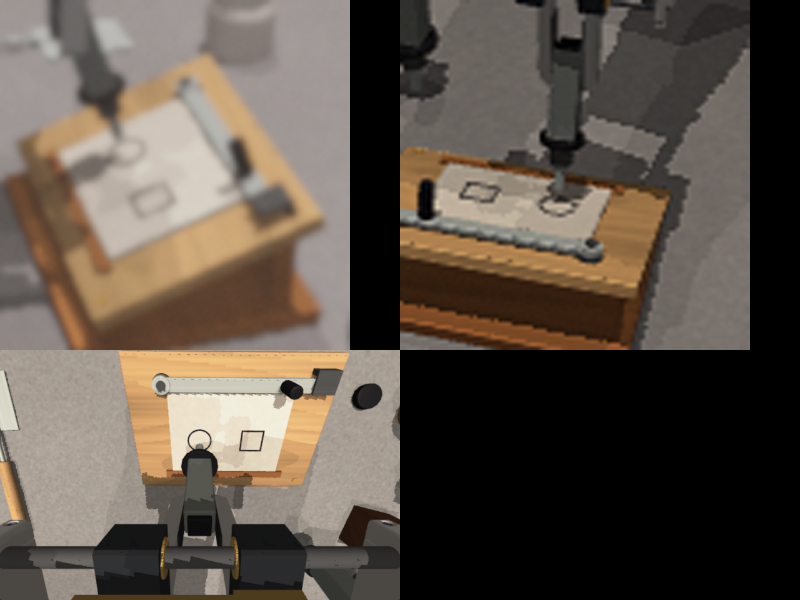

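The side, scene and wrist panels show the foot tip about 12 mm above the circle, nearly centred. The square is well off to the right, the bar is closed, and the picture budget is used up. I'll approach along the board normal and watch the force.

```bash
cat > f.py <<'E'
from h import *
F=[];p=[]
for i in range(6):
    cam('side'); s=manip.read_state(); F.append(s['wrist_force']); p.append(s['eef_pos'])
F=np.array(F); n=BR[:,2]; p=np.mean(p,0); print('F',F.mean(0).round(2),'sd',F.std(0).round(2),'along n',(F@n).mean().round(2),'tcp',p.round(2),'B',toB(p).round(2))
E
python3 f.py
python3 -m handwheel '[[[-0.7,0,-1.9],0],[[0.94,0,-0.34],0],[[0.94,0,-0.34],0],[[0.94,0,-0.34],0],[[0.94,0,-0.34],0],[[0.94,0,-0.34],0],[[0.94,0,-0.34],0],[[0.94,0,-0.34],0],[[0.94,0,-0.34],0],[[0,0,0],0]]' 255 60
python3 f.py
```

```text
F [ 0.2  -0.   -1.46] sd [0.4  0.29 0.72] along n -1.44 tcp [510.63  46.67 186.06] B [-20.48  34.53 126.24]
clock: 26.35
eef_pos: [515.1, 47.7, 179.2]
eef_rot: [-0.401, 1.571, 2.958]
wrist_force: [-0.4, 0.8, -1.1]
finger_gap: 23.7
F [ 0.02 -0.1  -1.51] sd [0.49 0.45 0.66] along n -1.42 tcp [515.14  47.65 179.25] B [-18.48  34.55 118.26]
```

```bash
python3 -m handwheel '[[[0.94,0,-0.34],0],[[0.94,0,-0.34],0],[[0.94,0,-0.34],0],[[0.94,0,-0.34],0],[[0.94,0,-0.34],0],[[0,0,0],0],[[0,0,0],0],[[0,0,0],0],[[0,0,0],0],[[0,0,0],0]]'
python3 f.py
```

```text
clock: 27.9
eef_pos: [516.8, 48.0, 174.5]
eef_rot: [0.436, 1.571, -2.489]
wrist_force: [0.4, 0.1, -2.1]
finger_gap: 23.5
F [ 0.09 -0.04 -1.38] sd [0.36 0.35 0.46] along n -1.33 tcp [516.79  48.02 174.53] B [-18.51  34.56 113.25]
```

```bash
python3 -m handwheel '[[[0.94,0,-0.34],0],[[0.94,0,-0.34],0],[[0.94,0,-0.34],0],[[0.94,0,-0.34],0],[[0,0,0],0],[[0,0,0],0],[[0,0,0],0],[[0,0,0],0],[[0,0,0],0],[[0,0,0],0]]'
python3 f.py
```

```text
clock: 29.45
eef_pos: [518.1, 48.3, 170.8]
eef_rot: [1.232, 1.571, -1.693]
wrist_force: [0.4, 0.5, -0.9]
finger_gap: 23.4
F [-0.31  0.36 -1.22] sd [0.71 0.47 0.29] along n -1.07 tcp [518.11  48.31 170.76] B [-18.53  34.57 109.24]
```

```bash
python3 -m handwheel '[[[0.94,0,-0.34],0],[[0.94,0,-0.34],0],[[0.94,0,-0.34],0],[[0,0,0],0],[[0,0,0],0],[[0,0,0],0],[[0,0,0],0],[[0,0,0],0],[[0,0,0],0],[[0,0,0],0]]'
python3 f.py
```

```text
clock: 31.0
eef_pos: [519.1, 48.5, 168.0]
eef_rot: [1.518, 1.571, -1.407]
wrist_force: [-1.1, -0.5, 0.3]
finger_gap: 23.1
F [-0.42  0.01  0.39] sd [0.34 0.66 0.68] along n 0.51 tcp [519.12  48.53 167.95] B [-18.53  34.57 106.24]
```

Contact: about 1.9 N so far. I'll add 2.2 mm for roughly 3 N, then check the tilt and position.

```bash
python3 -m handwheel '[[[0.94,0,-0.34],0],[[1.1,0,-0.4],0],[[0,0,0],0],[[0,0,0],0],[[0,0,0],0],[[0,0,0],0],[[0,0,0],0],[[0,0,0],0],[[0,0,0],0],[[0,0,0],0]]'
python3 f.py; python3 tilt.py 90
python3 - <<'E'
from h import *
# dark line pixels of circle vs foot in wrist & side, in board coords on panel plane
for n in ['wrist','scene','side']:
    c=cam(n,'z_%s.png'%n); g=cv2.cvtColor(c['pixels'],cv2.COLOR_RGB2GRAY)
    o=toB(np.array(c['xyz'])); xs=np.arange(18,-42,-2.); ys=np.arange(66,2,-2.)
    X,Y=np.meshgrid(xs,ys,indexing='ij'); p=proj(c,fromB(np.stack([X,Y,0*X+4],-1).reshape(-1,3))).astype(np.float32).reshape(X.shape+(2,))
    w=cv2.remap(g,p[...,0],p[...,1],cv2.INTER_LINEAR); print(n,'rows x 18..-40, cols y 66..4')
    for x,r in zip(xs,w): print('%4d '%x+''.join('#' if v<70 else '+' if v<120 else '-' if v<165 else '.' for v in r))
E
```

```text
clock: 32.55
eef_pos: [519.8, 48.7, 165.9]
eef_rot: [1.869, 1.571, -1.056]
wrist_force: [-0.7, -0.6, 1.1]
finger_gap: 23.3
F [-1.14 -0.11  0.74] sd [0.28 0.45 0.18] along n 1.08 tcp [519.84  48.69 165.91] B [-18.53  34.57 104.07]
tcp [519.8  48.7 165.9] F [-0.8  0.3  0.9]
x dir yaw 0.21678970544899911
side tilt 0.312 offset 8.2
[[32.5, 9.7, 17.9], [37.5, 7.9, 22.6], [42.5, 6.7, 21.5], [47.5, 7.7, 22.8], [52.5, 7.6, 21.4], [57.5, 8.0, 24.2], [62.5, 9.5, 35.9], [67.5, 8.8, 38.1], [77.5, 9.2, 17.4], [82.5, 8.4, 17.5], [87.5, 7.0, 15.9]]
maxS 88.4 y mean -12.1 flange [ 26.7 -11.6 -57.9]
scene tilt 0.292 offset 14.1
[[32.5, 19.2, 4.2], [37.5, 13.6, 18.3], [42.5, 14.1, 16.4], [47.5, 13.1, 18.4], [52.5, 12.8, 18.0], [57.5, 13.1, 28.8], [62.5, 13.1, 27.8], [72.5, 15.2, 5.0], [77.5, 12.9, 7.4], [82.5, 13.2, 9.1]]
maxS 89.7 y mean 4.0 flange [ 33.9   4.  -52.4]
wrist rows x 18..-40, cols y 66..4
  18 ................................
  16 ................................
  14 ................................
  12 ................................
  10 ................................
   8 ......
[... 2587 characters left out ...]
................
  -6 ####++++++-------.....--........
  -8 #####+++++++-------------.......
 -10 #####++++++++++-----------......
 -12 ####+++++++++++++--------.......
 -14 ++++++++++++++++++-------.......
 -16 +++++++++++++++++++------.......
 -18 ---------+++++++++++-----.......
 -20 ...-------++++++++++++----......
 -22 ......----++++++++++++----......
 -24 ......----+++++++++++++----.....
 -26 .......---+++++++++++++----.....
 -28 ......----+++++++++++++----.....
 -30 .......---+++++++++++++----.....
 -32 ......----+++++++++++++----.....
 -34 ......----+++++++++++++----.....
 -36 .......---+++++++++++++----.....
 -38 .......----++++++++++++----.....
 -40 .......----+++++++++++-----.....
```

The wrist map puts the foot's tip at about (−11.5, 34) on the board, against the circle's centre at (−11.5, 34), so it is centred. Force along the normal is about 2.5 N, or 5 mm of travel. The tilt reading of 0.31 may be contaminated by the panel behind it, so I'll check once with the clean section only.

```bash
for i in 1 2 3; do python3 tilt.py 72 | grep -A1 side; done; python3 - <<'E'
from h import *
# silhouette edges of the grip in the side image vs. model axis at several tilts, subpixel
s=manip.read_state(); c=cam('side'); g=cv2.cvtColor(c['pixels'],cv2.COLOR_RGB2GRAY).astype(np.float32)
G=s['eef_pos']+[0,0,8]; ex=np.array([np.cos(.2165),np.sin(.2165),0]); z=np.array([0,0,1.])
S=np.arange(24,60,1.)
for th in (.27,.29,.31,.33,.35,.37,.39):
    a=np.sin(th)*ex-np.cos(th)*z; e=np.cos(th)*ex+np.sin(th)*z; ey=np.cross(z,ex)
    E=np.arange(-20,35,.5); X=G+S[:,None,None]*a+E[None,:,None]*e-12*ey
    p=proj(c,X.reshape(-1,3)).astype(np.float32).reshape(len(S),len(E),2)
    w=cv2.remap(g,p[...,0],p[...,1],cv2.INTER_LINEAR); m=w.mean(0); d=np.gradient(m); print(th,'edge sharpness',np.sort(abs(d))[-6:].round(1),E[np.argmin(d)],E[np.argmax(d)])
E
```

```text
side tilt 0.321 offset 7.2
[[32.5, 7.6, 23.9], [37.5, 7.1, 23.8], [42.5, 6.7, 22.9], [47.5, 7.7, 21.5], [52.5, 6.9, 21.6], [57.5, 7.6, 23.7], [62.5, 5.2, 32.7], [67.5, 8.7, 36.7]]
side tilt 0.351 offset 5.8
[[32.5, 6.2, 22.6], [37.5, 6.0, 23.5], [42.5, 5.5, 22.4], [47.5, 5.2, 21.5], [52.5, 6.2, 22.8], [57.5, 6.0, 23.8], [62.5, 5.5, 36.8], [67.5, 6.1, 37.7]]
side tilt 0.342 offset 6.4
[[32.5, 6.9, 21.3], [37.5, 6.1, 21.4], [42.5, 6.5, 23.8], [47.5, 5.5, 21.3], [52.5, 7.1, 21.4], [57.5, 6.4, 23.8], [62.5, 6.0, 36.8], [67.5, 6.8, 37.9]]
0.27 edge sharpness [4.1 4.1 4.2 4.2 4.3 4.3] -6.5 20.0
0.29 edge sharpness [3.9 4.  4.  4.1 4.1 4.1] -6.0 19.0
0.31 edge sharpness [3.7 3.8 3.8 3.9 3.9 4. ] -7.0 19.0
0.33 edge sharpness [3.5 3.6 3.7 3.7 3.8 3.8] -7.5 18.0
0.35 edge sharpness [3.5 3.5 3.5 3.6 3.6 3.6] -8.5 17.5
0.37 edge sharpness [3.5 3.6 3.7 3.7 3.7 3.7] -9.5 17.0
0.39 edge sharpness [3.7 3.7 3.8 3.9 3.9 3.9] -10.0 16.5Traceback (most recent call last):
  File "tilt.py", line 20, in <module>
    import sys; SM=float(sys.argv[1]) if len(sys.argv)>1 else 125; run()
                                                                   ~~~^^
  File "tilt.py", line 17, in run
    f=np.polyfit(ss[m],mm[m],1); th+=np.arctan(f[0])
    raise TypeError("expected non-empty vector for x")
TypeError: expected non-empty vector for x
```

Tilt is 0.32–0.35 rad (mean 0.338) and the plunger is 5–6 mm in. Handing in.

```bash
python3 - <<'E'
from cell import manip
print(manip.sign_off(), manip.read_state()['clock'])
E
```

```text
the job is handed in; nothing more can be done
the job is handed in; nothing more can be done
```

I swung the bar closed first, then took the small grey gauge from its block. I handed in still holding it on the circle, at about 33 s of the 58 s allowed.

- **Bar:** its angle measured about 0.00 rad, with the nose under the catch's lip. The last push reached 34 N at the wrist against the end stop, closer to the 40 N limit than I intended.
- **Tilt:** the tool can only turn about its own vertical axis, so I pivoted the gauge in the jaws against the rim of the block's hole. The first pull gave 0.27 rad, so I repeated it. The last side-camera readings were 0.32 to 0.35 rad (mean 0.338, target 0.35).
- **Position:** the wrist camera put the foot's centre within about 2 mm of the circle's centre.
- **Press:** the force was about 2.5 N, so the foot is pushed in 5 to 6 mm (wanted 2.5 to 9.5 mm). The grip is 60 N.

**Checks that disagreed:**
- The side and scene cameras differed from the wrist camera by up to about 8 mm on where the board is. I used the wrist camera for the circle.
- With the foot on the panel, the scene camera's tilt reading was noisy (0.29 rad), because the panel behind the gauge spoils it.
- The last side-camera script stopped with an error on its scene half after the side values had printed. An edge-sharpness check of the tilt was inconclusive.

I did not reach for the bottle, cap, jar or palette knife. I made no separate final check of where they stand.

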